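Retain a trolley wheel with a snap clip

TASK

Push the wheel along its stub axle until it is right up against the shoulder of the bracket. Then take the smaller of the two snap clips out of the wooden rack, find the groove near the free end of the axle by feel, press the clip straight down into it until it snaps fully home, and let go. Never press on the wheel or the axle with more than 20 N, and leave the wide clip in the rack.

Things in the scene. Friction and masses are not known exactly. Their poses are not given: they have to be found in the camera images.
- bracket: Grey welded bracket, fixed: base plate 120 x 130 x 10 mm with an upright lug (56 wide, 12 thick, top 88 mm up). Origin on the bench straight below the axle, z up. A level steel stub axle, 22 mm diameter, sticks out of the lug along bracket +y; its axis is 62 mm up, at bracket x = 0. The wheel's shoulder is at bracket y = 0
- axle_line (a point): point on the axle's axis where the wheel's outer face lies when the wheel is home: 62 mm above the bench, at bracket y = 24 mm; axes as the bracket's (y along the axle to its free end)
- groove_span (a point): point on the axle's axis at bracket y = 48 mm, axes as the bracket's. The axle's one ring groove, 7.5 mm wide and 16 mm in diameter at its bottom, has its middle anywhere up to 11 mm either side of this point along y: the axle is pressed in more or less deep (it cannot move) and the groove itself is NOT measured. Past the groove come 8 mm more of 22 mm diameter, then the axle ends
- wheel (a joint): how far (m) the wheel stands off the shoulder along bracket +y: 0 = home against the shoulder, up to 0.026; drags with about 3 N, stays where it is left. It slides but does not spin
- wheel_face (a point): middle of the wheel's outer (+y) flat face, on the axle's axis; axes as the bracket's. Wheel 60 mm in diameter, 24 mm thick, black tyre on a grey hub; its face shows 19 mm above the axle, which is where to push it
- clip_grip (a point): middle of the black handle block of the SMALLER clip: 20 mm along its x (grip across this), 14 mm along y, 24 mm along z (up). Clip 64 g, 74 mm tall, standing in the rack, handle up, jaws down in a 12 mm deep slot. Its jaws end 62 mm below this point, the seat's middle is 54 mm below
- clip_seat (a point): middle of the smaller clip's seat, which lies on the axle's axis when home; x across the jaws, y along the axle, z up to the handle. Steel, 31 mm across; jaws 5.5 mm and crossbar 4.5 mm thick along y. The crossbar's underside is 8 mm above the seat: it must enter the groove too and rests on its bottom when home. If it catches on the groove's edge the seat stays 3 mm high: shift the clip a little along y
- clip_nose (a point): midway between the round noses (3 mm diameter, 6 mm long in y, centres at x = +-7.75 mm) of the two spring jaws, 5 mm below the seat. On the 22 mm axle the noses stop with the seat about 15 mm above the axis and cannot be forced over it. Over the groove they go about 4 mm deeper, then snap over at roughly 5 to 14 N, and the seat drops 10 mm onto the axis
- wide_clip_grip (a point): middle of the handle block of the WIDE clip: as the other, but 49 mm across its jaws; it stands in the other slot and stays there
- rack: wooden block 84 x 130 x 20 mm, fixed; two slots 64 mm along its x, 8 mm along its y, 12 mm deep, middles at y = +-30 mm. Origin under its middle, on the bench. A clip stands in each slot; which one in which differs
There are look-alikes about, which are no part of the job. What is shaped like the bracket but turquoise is not meant.

How it is judged:
By the outcome, as a careful person would: the job done as asked, in the order asked, and still so for the second after the job is handed in, with the robot touching nothing.
It also fails if it takes over 72 s, if anything falls off the work surface, if the arm or the gripper's body presses on something with over 40 N, if the wrist force passes 120 N, or if a joint passes its speed limit or range.

ROBOT

A 6-joint arm with a two-finger parallel gripper is mounted at the origin on the work surface. World frame = base frame: x ahead of the robot, y to its left, z up, the work surface at z = 0. Lengths are in m, angles in rad, forces in N, time in s.
With the tool pointing down it reaches from about 0.275 to 1 m from the base axis. Payload 8.4 kg.
Tool frame: the origin (TCP) lies at the very end of the fingers, on their centre line; the grasp point (between the pads) lies 19 mm behind it; x points along the fingers, z is the direction in which the jaws open and shut, and the axes are right-handed (so a half turn about x gives the same grasp; the last joint's range is limited). The gripper opens to 85 mm and grips with 20 to 120 N. Pads are 22 mm wide; open, the fingers measure 114 mm over their backs; the gripper's body (76 mm by 85 mm) begins 54 mm behind the grasp point. The pads swing forward as they close: fully open they stand 13 mm farther back than shut.
Start: joints at [1.107, 0.353, 1.633, -0, 1.155, -0.002], TCP at [0.278, 0.56, 0.231] pointing down, gripper open.
Joint ranges: [-2.63, 2.63], [-0.92, 2.1], [0.06, 2.66], [-1.3, 4.44], [0, 2.69], [-3.02, 3.02]. Speed limits (rad/s): [2.22, 2.22, 2.79, 3.14, 3.14, 3.14].

INTERFACE

Orientations are given as a rotation vector (axis times angle).
In Python, from workcell import bot, claw, kin, viewer, order, spotter gives the robot as it stands. The module is installed in compiled form; this text tells all that it offers. Calls block until the motion is done:
- bot.reach(position, orientation): joint-space move of the TCP to a pose.
- bot.servo_line(position, rot=None, feed=0.15, guard=None): straight line of the TCP; rot=None keeps the orientation; feed is the mean speed in m/s. With guard (N) it stops when the force on the tool has changed by that much, and returns True; else False.
- bot.move_joints(angles): joint-space move.
- claw.open_jaws() and claw.grab(strength=None): open the fingers fully, or close them until they stop; strength is the grip in N (None keeps the last).
- bot.dwell(seconds).
- kin.ik(position, orientation): joint angles nearest the present ones, or None.
- bot.get_state(): the state.
- viewer.read_camera(name): name is "side" or "top" or "wrist"; returns a dict with "frame" (480x640x3 uint8, blue, green, red), "z_map" (480x640 float32, m along the optical axis (not along the pixel's ray), 0 where there is no reading), "fx", "fy", "cx", "cy" (pixels), "view" (4x4, takes a point from world to camera coordinates); the wrist camera has in their place "T_tool_cam" (4x4, takes a point from camera to tool coordinates, whose origin is the TCP and whose axes are the tool frame's). Camera axes: x right, y up, looking along -z (the intrinsics and any distortion apply to the point x, -y, -z); pixel columns grow to the right and rows downward; lengths in m; the calibration is good to about 2 mm. A picture is of the moment at which its call begins: read the wrist's pose just before it.
A pose or a line that the arm cannot do raises bot.Unreachable and nothing moves.
- order.close_job(): hands the job in, once; it reports no verdict.
Trained networks look in a picture, given as the dict that the camera call returned (one of the last four; its "shot" number tells which), for a name from the list of things; names that differ only in an ending like _2 or _b are one class to them, and where a whole thing is asked for, a point or a joint stands for the part that bears it (a point fixed in the world has none). Each returns a list of dicts, best first, with "p" (0 to 1); they miss things now and then, are a little off and sometimes report something else, mostly with a low value. They report only what shows in the picture. A call takes as long as a camera call. They do not tell look-alikes from the thing itself.
- spotter.search_frame(picture, query): "bbox" ([left, top, right, bottom] in pixels, round what is visible of it).
- spotter.silhouettes(picture, query): "region" (480x640 bool, what is visible of it) and "bbox" ([left, top, right, bottom] in pixels, round what is visible of it).
The state is a dict: "time": time; "joints": joint angles; "qvel": joint speeds; "tau": joint torques, N m; "tool_pos": TCP position; "eef_rot": TCP orientation; "contact_force": force on the tool from outside, world axes, zero at the start; "ft_torque": the same for the moment, N m; "gripper_width": opening from 0.0 (shut) to 1.0 (fully open).
Only numpy, scipy, OpenCV 4.12 (cv2) and the standard library are available. Lean on these libraries where they do the work, as an engineer would, in place of code of your own. Each camera call takes 0.05 s, during which the arm holds its last target.

## Working session

There is one attempt and no reset: what is moved stays moved. The work goes in short steps, each a Python script; the robot and the scene stay as the last script left them, time stands still between calls to the robot, and variables do not carry over. Pictures are saved under pics/ and viewed, and the job is handed in when it is done.

```bash
mkdir -p pics; cat > h.py <<'E'
import numpy as np, cv2
from scipy.spatial.transform import Rotation as R
from workcell import bot, claw, kin, viewer, order, spotter
def world(p,u,v,z=None):
    # pixel->world via depth
    d=p["z_map"][int(round(v)),int(round(u))] if z is None else z
    c=np.array([(u-p["cx"])/p["fx"]*d, -(v-p["cy"])/p["fy"]*d, -d,1])
    return (np.linalg.inv(p["view"])@c)[:3]
def cloud(p,T=None):
    d=p["z_map"]; v,u=np.mgrid[0:480,0:640]
    c=np.stack([(u-p["cx"])/p["fx"]*d,-(v-p["cy"])/p["fy"]*d,-d,np.ones_like(d)],-1)
    M=np.linalg.inv(p["view"]) if T is None else T
    w=(c@M.T)[...,:3]; w[d<=0]=np.nan
    return w
E
python3 - <<'E'
from h import *
for n in ["side","top","wrist"]:
    p=viewer.read_camera(n); cv2.imwrite(f"pics/{n}0.png",p["frame"])
    np.savez(f"{n}0.npz",**{k:v for k,v in p.items()})
    print(n,[k for k in p], p["fx"],p["cx"],p["cy"])
s=bot.get_state(); print(s["time"],s["tool_pos"],s["eef_rot"],s["gripper_width"],s["contact_force"])
E
```

```text
side ['frame', 'z_map', 'fx', 'fy', 'cx', 'cy', 'view', 'shot'] 564.5364883740813 325.43544529536103 248.6522576446108
top ['frame', 'z_map', 'fx', 'fy', 'cx', 'cy', 'view', 'shot'] 467.95490549974795 320.5541924415044 238.1017626174934
wrist ['frame', 'z_map', 'fx', 'fy', 'cx', 'cy', 'T_tool_cam', 'shot'] 359.8632621566834 325.6479486998773 244.35128551618317
0.15 [0.27831165 0.55920689 0.23073048] [-0.86326561  1.39388657  0.86234337] 1.000330734304632 [ 0.2320134   0.18153184 -0.15023128]
```

View pics/top0.png

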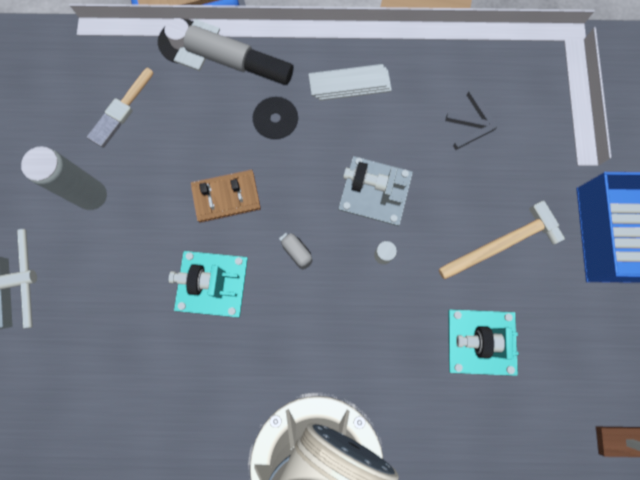

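View pics/side0.png

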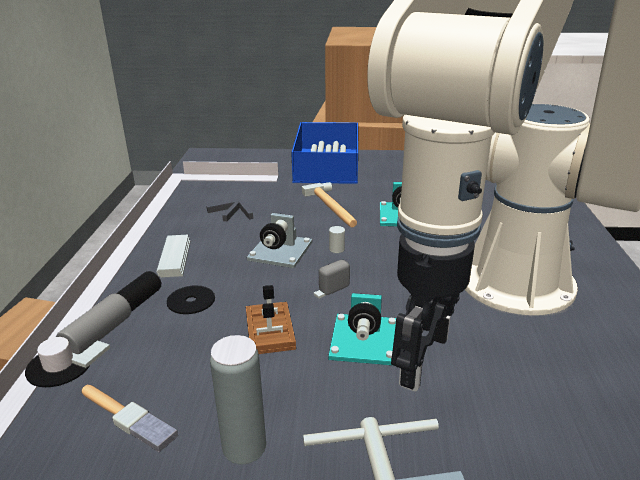

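View pics/wrist0.png

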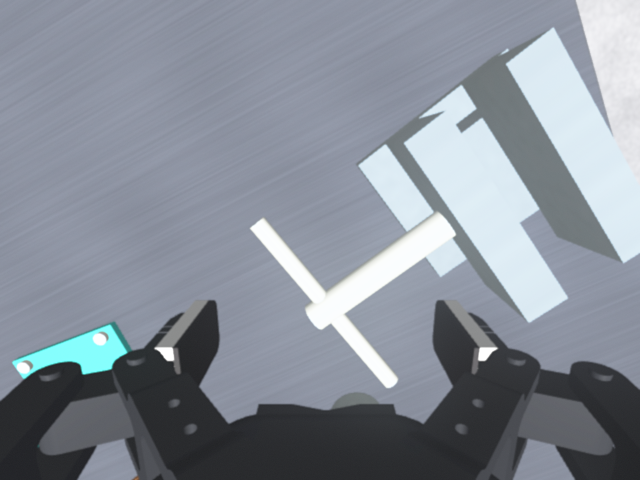

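The top view shows the grey bracket at about (376,190) with its axle toward the image left. The turquoise look-alikes are at (210,283) and (483,342). The rack is at (225,195), with clip handles at (205,188) and (236,185). Next I'll measure these and enlarge a crop.

```bash
python3 - <<'E'
from h import *
p=dict(np.load("top0.npz")); w=cloud(p)
f=p["frame"]
cv2.imwrite("pics/crop_top.png",np.hstack([cv2.resize(f[160:235,180:270],(400,333),interpolation=cv2.INTER_CUBIC),cv2.resize(f[150:225,335:425],(400,333),interpolation=cv2.INTER_CUBIC)]))
s=dict(np.load("side0.npz"));f=s["frame"]
cv2.imwrite("pics/crop_side.png",np.hstack([cv2.resize(f[275:365,235:305],(400,514),interpolation=cv2.INTER_CUBIC),cv2.resize(f[200:270,245:315],(400,514)[::1],interpolation=cv2.INTER_CUBIC)]))
print("cam",np.linalg.inv(p["view"])[:3,3], np.nanmedian(w[300:320,300:400,2]))
# wooden rack top
r=w[165:225,185:265]; m=(abs(r[...,2]-.02)<.005)
pts=r[m][:,:2].astype(np.float32); print("rack",len(pts),cv2.minAreaRect(pts))
m=(r[...,2]>.05)
n,l,st,c=cv2.connectedComponentsWithStats(m.astype(np.uint8))
for i in range(1,n):
    q=r[l==i]; print("hi",st[i],np.median(q,0),q[:,2].max(), q[q[:,2]>q[:,2].max()-.006].mean(0))
b=w[150:225,335:425]; 
m=abs(b[...,2]-.01)<.004
pts=b[m][:,:2].astype(np.float32); print("base",len(pts),cv2.minAreaRect(pts),cv2.boxPoints(cv2.minAreaRect(pts)))
np.set_printoptions(linewidth=250,precision=0,suppress=True)
print((b[8:50:2,4:75:2,2]*1000))
E
```

```text
cam [ 0.23834994 -0.00238045  0.94538354] -0.0006151094222662801
rack 2120 ((0.5188515186309814, 0.19651731848716736), (0.08602175116539001, 0.13021951913833618), 13.192670822143555)
hi [ 45  14  10  14 105] [0.51956756 0.16537526 0.08030113] 0.08456370029039806 [0.52199517 0.16647901 0.08146787]
hi [ 14  18  11  13 110] [0.51147778 0.22399468 0.08036057] 0.08521456372791392 [0.51405352 0.22618957 0.0816641 ]
base 2135 ((0.5407008528709412, -0.11047027260065079), (0.1416516751050949, 0.12855379283428192), 75.19007110595703) [[ 0.46045527 -0.16251318]
 [ 0.5847384  -0.19537324]
 [ 0.6209464  -0.05842736]
 [ 0.49666333 -0.02556731]]
[[ 3. -1. -2. -2.  2.  0. -5.  9. 11.  9.  7. -1.  2.  1.  1.  0.  3.  2. -2. -0.  2. -1.  1. -2. -1. -4.  0.  1. -4.  2. -2.  2.  2. -1. -3. -1.]
 [-1. -0. -0. -1.  1. -2. -0.  8. 11. 15. 16. 15.  9. 10.  2. -5. -2.  0.  1. -1.  1.  3.  1. -1.  2. -2. -2. -1.  1. -2. -1.  1.  1. -3. -0. nan]
 [-1.  1.  1. -2. -3. -1. 11.  7.  8. 14. 81. 78. 12.  9. 11. 12.  8. 13. -3. -2. -2. -0.  3.  2. -2. -0.  1.  0.  2. -1. -2.  2.  1.  2. -1. -1.]
 [-1. -1. -1. -3. -0
[... 1926 characters left out ...]
2. 69. 69.  9. 11. 11.  9.  7. 10. 10. 11. 59. 60. 66. 67. 85. 90. 88. 90.  7. 10. 12. 10. 10. 10.  8. 11. -3.]
 [ 1. -2. 10. 12.  8.  7.  8. 13. 11. 55. 63.  9.  7. 10.  9.  8.  8. 12.  8. 10.  9.  9. 32. 91. 88. 85.  8. 11. 10. 10. 10. 10.  9. 10.  9. -1.]
 [-4. -3. 10.  9.  9.  9.  9.  8. 10.  8.  9.  9.  7.  8. 11.  6.  8. 10.  8.  9. 11. 11. 53. 84. 85. 85. 11.  9. 11. 10. 10. 11.  7. 11. -1.  1.]
 [-1.  4. 11. 11. 11.  8. 10.  9. 13.  7. 11.  9. 11.  8.  6. 11.  8. 13. 12. nan  7.  6. 63. 72. 74. 76. 11.  9. 11. 10.  9.  8.  7. 10. -3.  2.]
 [-0.  8. 11. 11.  9.  7.  8. 11.  9. 11.  9. 11.  8.  8. 12. 11. 11.  9.  7. 11. 12. 14. 57. 63. 63. 42. 43. 42. 41. 10. 10. 11. 10.  9.  0. -1.]]
```

View pics/crop_top.png

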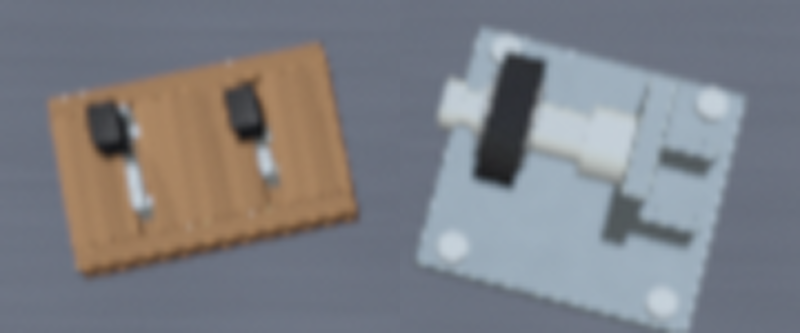

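View pics/crop_side.png

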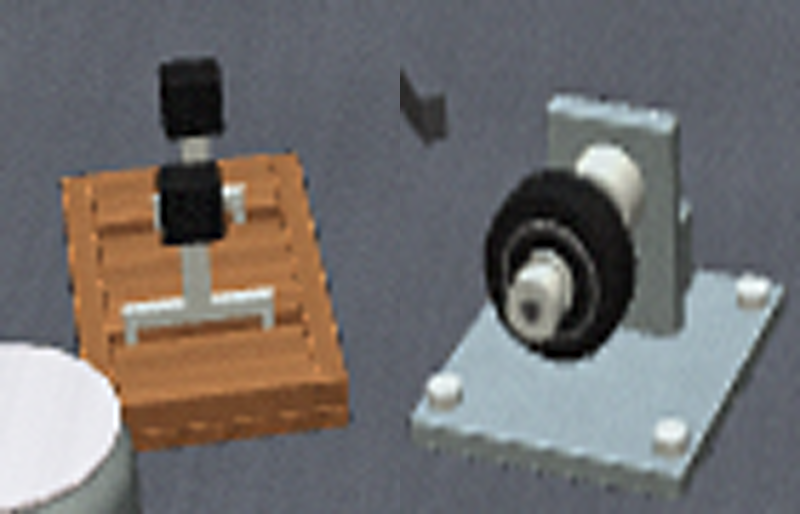

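The wide clip is the one in the left slot at (205,188), since its crossbar is clearly wider in both crops. The smaller clip is on the right at (236,185), at about (0.522, 0.166). The bracket I want is the grey one. I'll take closer wrist views for precise poses.

```bash
python3 - <<'E'
from h import *
np.set_printoptions(precision=4,suppress=True)
p=dict(np.load("wrist0.npz")); print(p["T_tool_cam"])
s=bot.get_state(); Rt=R.from_rotvec(s["eef_rot"]).as_matrix(); print(Rt)
# tool: x down; z along dir angle a
def rot(a): 
    x=np.array([0,0,-1.]); z=np.array([np.cos(a),np.sin(a),0]); return R.from_matrix(np.column_stack([x,np.cross(z,x),z])).as_rotvec()
for a in np.radians([-14.5,165.5,13.2,193.2]):
  for pos in [(.54,-.10,.30),(.56,-.07,.1),(.52,.166,.05)]:
    print(np.degrees(a),pos,kin.ik(np.array(pos),rot(a)))
E
```

```text
[[ 0.0002  0.2648 -0.9643 -0.1414]
 [-0.0004  0.9643  0.2648  0.0663]
 [ 1.      0.0004  0.0003 -0.0016]
 [ 0.      0.      0.      1.    ]]
[[-0.0005 -0.8953  0.4455]
 [-0.001   0.4455  0.8953]
 [-1.     -0.     -0.0011]]
-14.500000000000002 (0.54, -0.1, 0.3) [-0.1858  0.1739  1.7165 -0.      1.2512  0.0672]
-14.500000000000002 (0.56, -0.07, 0.1) [-0.127   0.4197  1.8716 -0.      0.8503  0.1261]
-14.500000000000002 (0.52, 0.166, 0.05) [ 0.3063  0.4736  1.9363 -0.      0.7317  0.5593]
165.5 (0.54, -0.1, 0.3) None
165.5 (0.56, -0.07, 0.1) [-0.127   0.4197  1.8716  0.      0.8503 -3.0155]
165.5 (0.52, 0.166, 0.05) [ 0.3063  0.4736  1.9363  0.      0.7317 -2.5823]
13.2 (0.54, -0.1, 0.3) [-0.1858  0.1739  1.7165 -0.      1.2512 -0.4162]
13.2 (0.56, -0.07, 0.1) [-0.127   0.4197  1.8716 -0.      0.8503 -0.3574]
13.2 (0.52, 0.166, 0.05) [ 0.3063  0.4736  1.9363 -0.      0.7317  0.0759]
193.2 (0.54, -0.1, 0.3) [-0.1858  0.1739  1.7165  0.      1.2512  2.7254]
193.2 (0.56, -0.07, 0.1) [-0.127   0.4197  1.8716  0.      0.8503  2.7842]
193.2 (0.52, 0.166, 0.05) None
```

```bash
cat >> h.py <<'E'
def rot(a): 
    x=np.array([0,0,-1.]); z=np.array([np.cos(a),np.sin(a),0]); return R.from_matrix(np.column_stack([x,np.cross(z,x),z])).as_rotvec()
def wshot(name):
    s=bot.get_state(); p=viewer.read_camera("wrist")
    T=np.eye(4); T[:3,:3]=R.from_rotvec(s["eef_rot"]).as_matrix(); T[:3,3]=s["tool_pos"]
    p["view"]=np.linalg.inv(T@p["T_tool_cam"])
    cv2.imwrite(f"pics/{name}.png",p["frame"]); np.savez(name+".npz",**p); return p
E
python3 - <<'E'
from h import *
bot.reach(np.array([.52,.15,.24]),rot(np.radians(13.2))); bot.dwell(.2); wshot("wrack")
bot.reach(np.array([.56,-.075,.24]),rot(np.radians(-14.5))); bot.dwell(.2); wshot("wbr")
print(bot.get_state()["time"])
E
```

```text
3.2917
```

View pics/wrack.png

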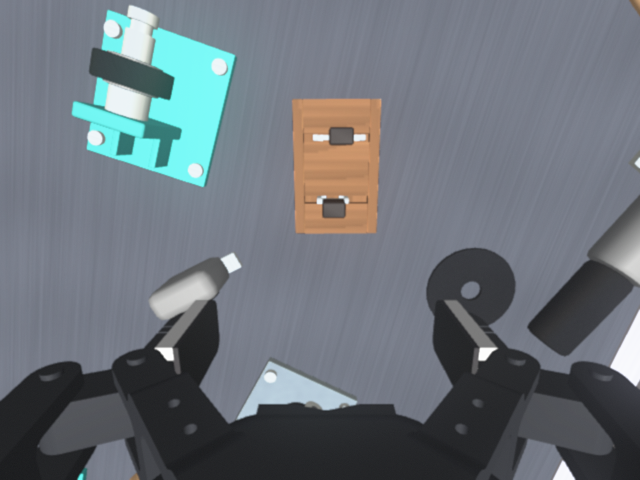

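View pics/wbr.png

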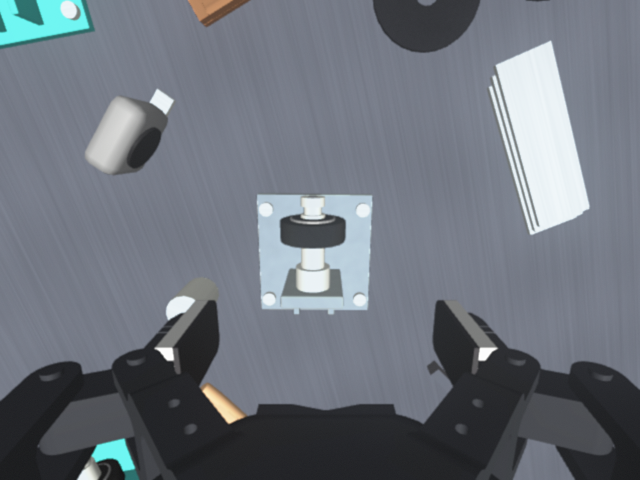

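In the rack view, the upper clip at (341,136) has a bar about 55 px wide, so it is the wide one. The lower clip at (333,208) has a bar about 31 px wide, so it is the smaller and the target. The grey bracket is at (313,250) with the axle end at about (313,197). I'll enlarge both and measure.

```bash
python3 - <<'E'
from h import *
np.set_printoptions(precision=4,suppress=True)
p=dict(np.load("wrack.npz")); q=dict(np.load("wbr.npz"))
a=cv2.resize(p["frame"][180:245,290:385],(400,274),interpolation=cv2.INTER_CUBIC)
b=cv2.resize(q["frame"][185:315,250:380],(560,560),interpolation=cv2.INTER_CUBIC)
im=np.zeros((560,800,3),np.uint8); im[:274,:240]=a[:,40:280]; im[:,240:]=b; cv2.imwrite("pics/z.png",im)
w=cloud(p)[180:240,295:378]; m=(w[...,2]>.075)&(w[...,2]<.09)
v=w[m]; print("handle",m.sum(),v.mean(0),np.median(v,0),cv2.minAreaRect(v[:,:2].astype(np.float32)))
vv,uu=np.where(m); print(uu.min()+295,uu.max()+295,vv.min()+180,vv.max()+180)
w=cloud(p)[90:245,285:390]; m=abs(w[...,2]-.02)<.004; print("rack",cv2.minAreaRect(w[m][:,:2].astype(np.float32)))
w=cloud(q)[180:320,245:385]; m=abs(w[...,2]-.01)<.003; print("base",cv2.minAreaRect(w[m][:,:2].astype(np.float32)))
W=cloud(q)
for u in (313,):
  for r in range(190,300,2): print(r,W[r,u],W[r,u-4,2],W[r,u+4,2])
for n in ["wheel","bracket"]:
  for k,pic in (("wbr",q),):
    pass
E
```

```text
handle 395 [0.5224 0.1654 0.0808] [0.5225 0.1655 0.0811] ((0.5227576494216919, 0.16509541869163513), (0.019600799307227135, 0.013479802757501602), 13.314068794250488)
322 345 201 217
rack ((0.5192062854766846, 0.19439327716827393), (0.08422237634658813, 0.13029713928699493), 13.37049674987793)
base ((0.5360212922096252, -0.11752184480428696), (0.13055379688739777, 0.12006969749927521), 75.26312255859375)
190 [ 0.5522 -0.051  -0.0007] -0.001521716193382594 -0.0011469734236711493
192 [ 0.5516 -0.0532 -0.0019] -0.0017149808891707141 -0.0018796256422614621
194 [ 0.5515 -0.0545  0.0048] 0.004875262465913022 0.004828955688610803
196 [ 0.555  -0.0493  0.0632] 0.06287823237055606 0.05836315586014684
198 [ 0.5551 -0.0501  0.0709] 0.07031365760372249 0.07041987194889171
200 [ 0.5547 -0.0515  0.0724] 0.07117841793977697 0.07054365348326452
202 [ 0.5543 -0.0532  0.0722] 0.07241723614271423 0.07225120176564531
204 [ 0.5538 -0.0549  0.0719] 0.07122417006743781 0.07171158518957327
206 [ 0.5533 -0.0568  0.0707] 0.07088452572923465 0.07057374161918595
208 [ 0.5527 -0.0588  0.0689] 0.06714927148481092
[... 2457 characters left out ...]
51
280 [ 0.5364 -0.1208  0.0772] 0.07674005037963139 0.07566590716683946
282 [ 0.5359 -0.1229  0.0766] 0.07744793599837291 0.07637003485663751
284 [ 0.5353 -0.1248  0.0765] 0.07693218846579286 0.07694191184133714
286 [ 0.5347 -0.1272  0.0751] 0.07814576759039316 0.07616535848311473
288 [ 0.5344 -0.1285  0.0766] 0.07612222088373366 0.07500634857735505
290 [ 0.534  -0.1301  0.0773] 0.07578115621541531 0.07603390320458447
292 [ 0.5334 -0.1321  0.0772] 0.07708144665786631 0.0768075512089359
294 [ 0.5336 -0.1319  0.0821] 0.08091217977788784 0.08019841184700255
296 [ 0.5334 -0.1332  0.0835] 0.08532918400146633 0.08371602135297007
298 [ 0.5333 -0.1338  0.0866] 0.08755422263642354 0.0862915223300007
```

View pics/z.png

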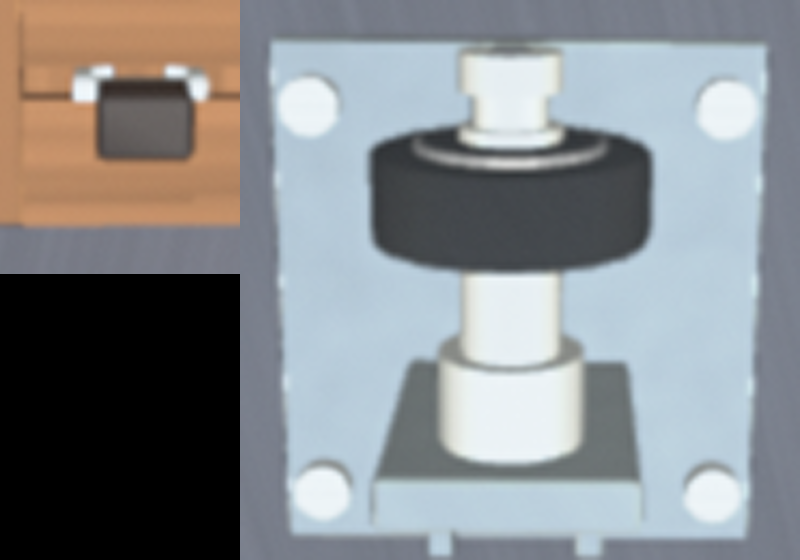

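The enlarged crop shows the groove clearly (rows 207–215). The measured axle end (bracket y≈65) minus 11.75 mm gives y≈53.6, and the visible groove edges give the same value. The wheel stands about 22 mm off. Next I'll push it home with closed fingers.

```bash
cat >> h.py <<'E'
psi=np.radians(-14.74)
t=np.array([-np.sin(psi),np.cos(psi),0]); n=np.array([np.cos(psi),np.sin(psi),0])
N0=.5492; S0=.0277; G0=.0813
def P(s,z,dn=0): return t*s+n*(N0+dn)+np.array([0,0,z])
def sn(): 
    x=bot.get_state(); q=np.array(x["tool_pos"]); f=np.array(x["contact_force"])
    return round(x["time"],2),np.round([q@t*1e3,(q@n-N0)*1e3,q[2]*1e3],2),np.round([f@t,f@n,f[2]],2)
RB=rot(psi)
E
python3 - <<'E'
from h import *
claw.grab(20)
bot.reach(P(.108,.13),RB)
bot.servo_line(P(.108,.077),feed=.1); bot.dwell(.1); print(sn())
print(bot.servo_line(P(.080,.077),feed=.03,guard=9),sn())
print(bot.servo_line(P(.052,.077),feed=.008,guard=7),sn())
bot.dwell(.1);print(sn()); p=wshot("push")
E
```

```text
(5.38, array([108.08,   0.69,  77.84]), array([-0.51,  0.19,  0.53]))
False (6.47, array([7.988e+01, 2.000e-02, 7.700e+01]), array([ 0.03,  0.42, -0.83]))
True (8.43, array([64.54, -0.17, 76.81]), array([ 2.03, -0.74,  1.23]))
(8.53, array([64.55, -0.29, 76.66]), array([-0.21,  0.11, -0.36]))
```

View pics/push.png

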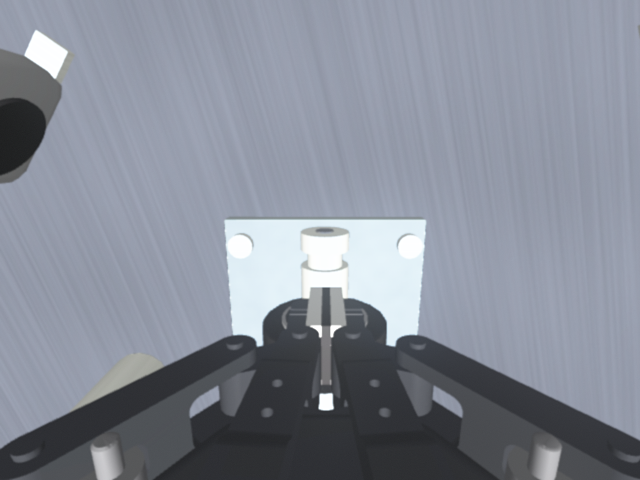

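```bash
python3 - <<'E'
from h import *
print(bot.servo_line(P(.057,.077),feed=.006,guard=10),sn()); bot.dwell(.1); print(sn())
print(bot.servo_line(P(.057,.077),feed=.006,guard=11),sn()); bot.dwell(.1); print(sn())
E
```

```text
True (9.1, array([64.58, -0.83, 76.28]), array([ 2.37, -0.25,  0.66]))
(9.2, array([64.58, -0.87, 76.16]), array([0.38, 0.25, 1.  ]))
True (9.71, array([64.6 , -1.01, 76.03]), array([1.49, 0.98, 1.73]))
(9.81, array([64.6 , -1.05, 75.92]), array([1.73, 0.67, 0.92]))
```

```bash
python3 - <<'E'
from h import *
bot.servo_line(P(.075,.078),feed=.05); 
bot.servo_line(P(.080,.20),feed=.15); bot.dwell(.15); p=wshot("after"); print(sn())
q=cv2.resize(p["frame"][150:330,240:400],(640,720)[::1])
cv2.imwrite("pics/after_z.png",cv2.resize(q,(533,600)))
W=cloud(p)
for r in range(170,330,2):
    w=W[r,[318,320,322]]; w=np.nanmedian(w,0); print(r,round(w@t*1e3,1),round((w@n-N0)*1e3,1),round(w[2]*1e3,1))
claw.open_jaws(); print(sn())
E
```

```text
(11.33, array([ 79.89,  -0.51, 199.04]), array([ 0.84,  0.09, -0.97]))
170 124.1 -6.5 -1.1
172 122.2 -6.5 -1.5
174 120.4 -6.5 -1.7
176 118.5 -6.5 -1.6
178 116.8 -6.5 -0.7
180 115.0 -6.5 -1.8
182 113.0 -6.5 -1.1
184 111.2 -6.5 -0.9
186 109.3 -6.6 -0.9
188 107.3 -6.6 -2.6
190 105.7 -6.6 -0.8
192 103.6 -6.6 -1.6
194 101.7 -6.6 -1.4
196 99.9 -6.6 -1.3
198 97.9 -6.7 -1.8
200 96.2 -6.6 -1.9
202 94.1 -6.7 -1.4
204 92.3 -6.7 -1.5
206 90.3 -6.7 -1.3
208 88.3 -6.7 -0.5
210 87.7 -6.6 7.3
212 86.4 -6.5 9.1
214 92.9 -5.5 56.0
216 92.8 -5.3 64.0
218 92.6 -5.2 71.3
220 91.0 -5.2 71.0
222 89.2 -5.3 69.7
224 87.8 -5.3 70.4
226 86.5 -5.2 71.1
228 84.4 -5.5 67.4
230 82.4 -5.3 67.5
232 80.8 -5.3 67.7
234 79.0 -5.4 66.7
236 77.6 -5.4 67.5
238 76.7 -5.3 70.4
240 75.3 -5.3 71.0
242 73.6 -5.3 70.7
244 72.0 -5.4 70.6
246 70.4 -5.4 70.9
248 68.8 -5.4 70.8
250 66.8 -5.5 70.4
252 65.4 -5.4 70.3
254 63.7 -5.4 70.2
256 62.2 -5.4 70.4
258 60.7 -5.4 70.9
260 58.9 -5.5 70.5
262 57.4 -5.4 71.4
264 56.0 -5.4 71.3
266 54.0 -5.5 70.6
268 52.1 -5.5 70.0
270 51.7 -5.4 73.6
272 51.4 -5.4 78.2
274 51.0 -5.3 79.9
276 49.9 -5.3 82.0
278 49.7 -5.2 86.2
280 49.2 -5.1 89.3
282 47.9 -5.0 90.2
284 46.3 -5.2 89.7
286 45.0 -5.2 90.3
288 88.8 -2.5 202.7
290 89.0 -2.5 205.7
292 89.0 -2.4 207.4
294 88.9 -2.5 208.9
296 89.2 -2.4 211.6
298 89.1 -2.4 213.1
300 89.0 -2.3 215.2
302 89.0 -2.2 217.1
304 89.4 -2.1 219.3
306 89.0 -2.2 220.5
308 88.6 -2.2 221.5
310 89.0 -2.1 223.7
312 89.3 -2.0 225.6
314 89.0 -2.0 227.2
316 88.8 -2.0 228.2
318 88.6 -2.0 229.2
320 89.3 -1.9 232.0
322 89.1 -1.9 233.2
324 88.8 -1.8 234.2
326 88.6 -1.9 234.8
328 88.0 -1.8 234.7
(12.12, array([ 8.0000e+01, -2.0000e-02,  2.0001e+02]), array([-0.57,  0.54,  0.15]))
```

View pics/after_z.png

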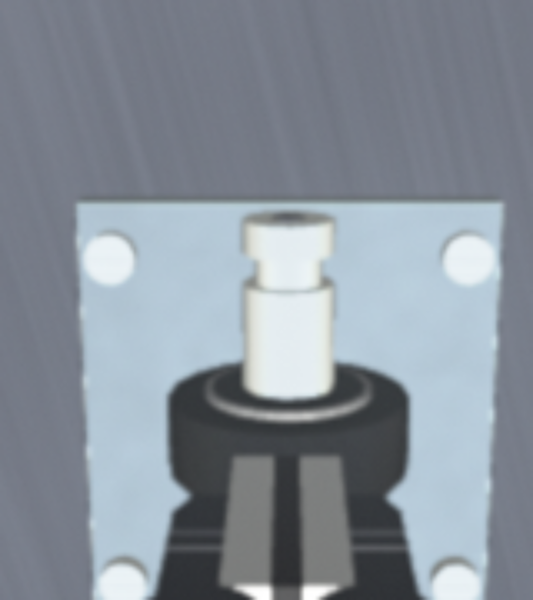

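The wheel is home: it didn't move under more than 10 N, and its face sits 41.3 mm behind the axle end (expected 41.4). Next I'll grasp the smaller clip.

```bash
python3 - <<'E'
from h import *
ra=rot(np.radians(13.34)); g=np.array([.5226,.1656,0])
bot.reach(g+[0,0,.13],ra)
bot.servo_line(g+[0,0,.051],feed=.1); bot.dwell(.1); wshot("pre"); print(sn())
claw.grab(100); s=bot.get_state(); print(s["gripper_width"],s["tool_pos"],s["contact_force"],s["ft_torque"])
bot.servo_line(g+[0,0,.08],feed=.05); bot.servo_line(g+[0,0,.18],feed=.2); bot.dwell(.15)
p=wshot("held"); s=bot.get_state(); print(s["time"],s["gripper_width"],s["contact_force"],s["ft_torque"])
E
```

```text
(14.16, array([293.4 , -85.5 ,  51.71]), array([ 0.53,  0.35, -0.47]))
0.2150907271994985 [0.52262494 0.16562475 0.05116582] [-0.85534534 -0.43947476  3.79015605] [-0.0605966   0.18353194  0.00077137]
16.3667 0.21441856083508867 [-0.58678613 -0.32431242 -0.23017885] [-0.0016693  -0.00740613  0.02761898]
```

View pics/held.png

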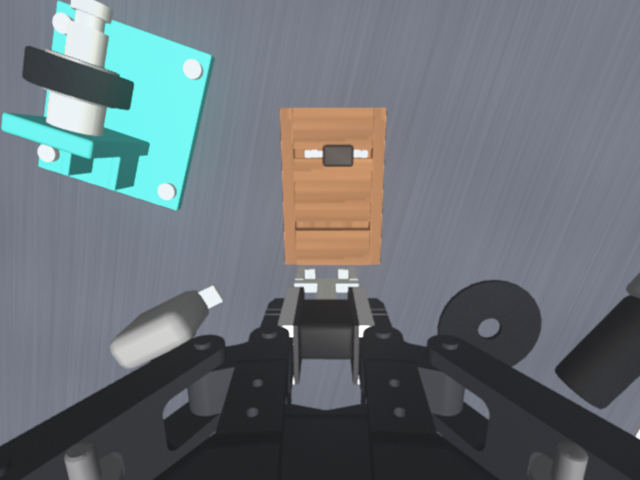

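```bash
python3 - <<'E'
from h import *
p=dict(np.load("held.npz")); np.set_printoptions(precision=1,suppress=True,linewidth=200)
cv2.imwrite("pics/held_z.png",cv2.resize(p["frame"][255:365,270:385],(627,600),interpolation=cv2.INTER_CUBIC))
w=cloud(p,p["T_tool_cam"])
for r in range(264,362,4):
    print(r,[tuple(np.round(w[r,c]*1e3,1)) for c in (310,327,343)])
E
```

```text
264 [(np.float64(159.3), np.float64(-35.2), np.float64(-14.4)), (np.float64(160.4), np.float64(-35.6), np.float64(0.6)), (np.float64(159.3), np.float64(-35.2), np.float64(14.7))]
268 [(np.float64(41.6), np.float64(1.9), np.float64(-8.9)), (np.float64(177.8), np.float64(-45.3), np.float64(0.7)), (np.float64(42.1), np.float64(1.8), np.float64(8.8))]
272 [(np.float64(37.8), np.float64(1.0), np.float64(-8.8)), (np.float64(179.4), np.float64(-49.9), np.float64(0.7)), (np.float64(40.1), np.float64(0.2), np.float64(8.8))]
276 [(np.float64(39.8), np.float64(-2.0), np.float64(-8.9)), (np.float64(180.4), np.float64(-54.3), np.float64(0.7)), (np.float64(39.3), np.float64(-1.8), np.float64(8.7))]
280 [(np.float64(26.2), np.float64(1.0), np.float64(-8.3)), (np.float64(25.4), np.float64(1.3), np.float64(0.2)), (np.float64(25.4), np.float64(1.3), np.float64(8.1))]
284 [(np.float64(22.2), np.float64(0.4), np.float64(-8.1)), (np.float64(20.5), np.float64(1.1), np.float64(0.1)), (np.float64(21.5), np.float64(0.7), np.float64(7.9))]
288 [(np.float64(21.1), np.float64(-1.2), np.float64(-8.1)), (np.float
[... 2509 characters left out ...]
np.float64(-29.8), np.float64(-2.8), np.float64(-5.9)), (np.float64(-29.2), np.float64(-3.2), np.float64(-0.0)), (np.float64(-29.9), np.float64(-2.7), np.float64(5.6))]
352 [(np.float64(-30.6), np.float64(-3.9), np.float64(-5.9)), (np.float64(-29.4), np.float64(-4.7), np.float64(-0.0)), (np.float64(-29.6), np.float64(-4.5), np.float64(5.6))]
356 [(np.float64(-30.7), np.float64(-5.4), np.float64(-5.9)), (np.float64(-29.9), np.float64(-5.9), np.float64(-0.0)), (np.float64(-31.1), np.float64(-5.1), np.float64(5.5))]
360 [(np.float64(179.8), np.float64(-144.7), np.float64(-16.5)), (np.float64(181.1), np.float64(-145.5), np.float64(0.7)), (np.float64(180.6), np.float64(-145.2), np.float64(17.0))]
```

View pics/held_z.png

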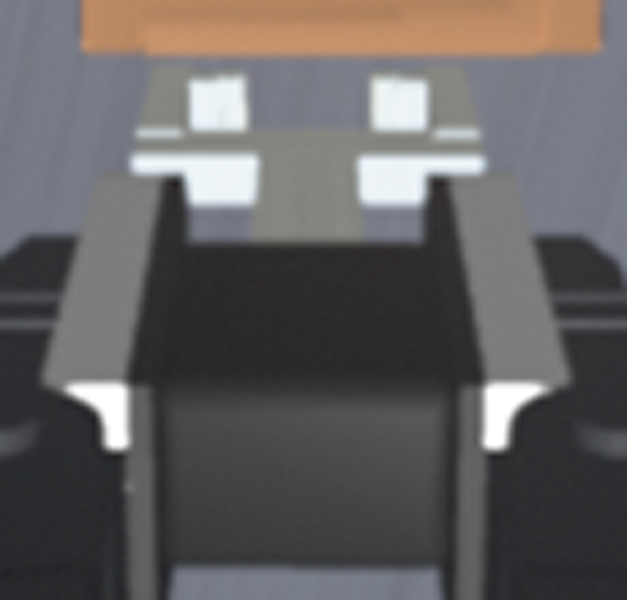

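The small clip is held square and centred in x. In the camera's frame it sits about 1 mm toward −tool y. I'll aim the TCP at s≈82.2 mm and feel downward.

```bash
python3 - <<'E'
from h import *
bot.reach(P(.0822,.150),RB); bot.servo_line(P(.0822,.122),feed=.08); bot.dwell(.2); print(sn())
r=bot.servo_line(P(.0822,.107),feed=.01,guard=4); print(r,sn(),bot.get_state()["ft_torque"])
bot.dwell(.1); print(sn()); p=wshot("feel1"); cv2.imwrite("pics/feel1_z.png",cv2.resize(p["frame"][190:365,240:410],(583,600),interpolation=cv2.INTER_CUBIC))
E
```

```text
(17.98, array([ 82.3 ,   0.33, 122.42]), array([ 0.34, -0.84, -0.87]))
True (19.38, array([ 82.14,  -0.89, 106.9 ]), array([-0.6 , -0.92, -0.55])) [ 0.04650455  0.14767787 -0.04064247]
(19.48, array([ 82.12,  -0.99, 106.72]), array([ 0.01, -0.32,  1.5 ]))
```

View pics/feel1_z.png

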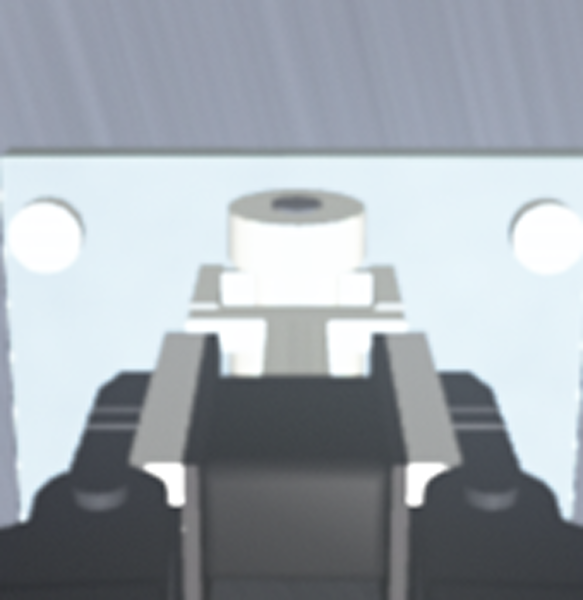

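Contact came at TCP z≈106.8 mm. That is about 5 mm below the 112 mm expected on the full diameter, so the noses are in the groove. Now I'll press.

```bash
python3 - <<'E'
from h import *
print(sn())
r=bot.servo_line(P(.0821,.1005),feed=.01,guard=14); print(r,sn()); bot.dwell(.1); print(sn())
E
```

```text
(19.53, array([ 82.1 ,  -0.96, 106.69]), array([ 0.32, -0.4 ,  1.33]))
False (20.31, array([ 82.04,  -0.41, 100.08]), array([-0.27, -1.87, -2.25]))
(20.41, array([ 82.05,  -0.39, 100.13]), array([-0.36, -0.5 , -4.27]))
```

```bash
python3 - <<'E'
from h import *
r=bot.servo_line(P(.0821,.0935),feed=.006,guard=11); print(r,sn()); bot.dwell(.1); print(sn()); p=wshot("press2"); cv2.imwrite("pics/press2_z.png",cv2.resize(p["frame"][190:365,240:410],(583,600),interpolation=cv2.INTER_CUBIC))
E
```

```text
True (21.18, array([ 8.212e+01, -2.000e-02,  9.628e+01]), array([-0.24, -0.48,  6.11]))
(21.28, array([ 8.211e+01, -6.000e-02,  9.630e+01]), array([-0.97, -0.86,  6.15]))
```

View pics/press2_z.png

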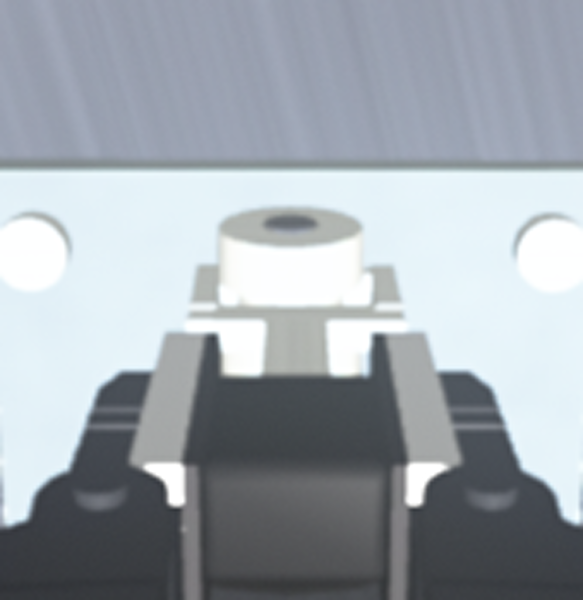

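It stopped at z=96.3 mm; home is expected at about 97 and a caught crossbar at about 100. I'll add a confirming press and a gentle tug before releasing.

```bash
python3 - <<'E'
from h import *
r=bot.servo_line(P(.0821,.0925),feed=.005,guard=8); print(r,sn())
r=bot.servo_line(P(.0821,.0985),feed=.005,guard=14); print("tug",r,sn())
r=bot.servo_line(P(.0821,.0925),feed=.005,guard=9); print(r,sn())
p=wshot("home"); W=cloud(p)
bot.servo_line(P(.0821,.0964),feed=.02); print(sn())
E
```

```text
True (21.65, array([82.12,  0.  , 96.21]), array([-1.01, -1.44,  7.88]))
tug False (22.56, array([82.05, -0.25, 98.3 ]), array([ 0.5 , -1.27, -4.28]))
True (23.2, array([ 8.215e+01, -1.000e-02,  9.632e+01]), array([ 0.06, -1.15,  4.84]))
(23.5, array([82.14,  0.3 , 96.54]), array([-0.44, -1.19,  1.26]))
```

```bash
python3 - <<'E'
from h import *
claw.open_jaws(); print(sn()); bot.servo_line(P(.0821,.16),feed=.08); bot.servo_line(P(.0821,.22),feed=.15); bot.dwell(.2)
p=wshot("rel"); print(sn()); W=cloud(p)
m=W[...,2]>.1; m&=W[...,2]<.14
v=W[m]; v=v[(abs(v@t-.082)<.03)&(abs(v@n-N0)<.03)]
print(len(v),np.median(v@t),np.median(v@n-N0),np.median(v[:,2]),(v@t).min(),(v@t).max())
cv2.imwrite("pics/rel_z.png",cv2.resize(p["frame"][180:330,250:400],(600,600),interpolation=cv2.INTER_CUBIC))
for k in ("side","top"):
    q=viewer.read_camera(k); cv2.imwrite(f"pics/{k}_end.png",q["frame"])
    if k=="side": cv2.imwrite("pics/side_endz.png",cv2.resize(q["frame"][195:275,240:320],(600,600),interpolation=cv2.INTER_CUBIC))
E
```

```text
(24.16, array([8.210e+01, 3.000e-02, 9.641e+01]), array([-0.15, -0.3 , -0.77]))
(25.9, array([ 82.02,  -0.6 , 218.91]), array([-0.36,  0.22, -0.5 ]))
774 0.08392513786999192 0.0014270083883966556 0.1260483670083924 0.07388903966946056 0.08863690062115061
```

View pics/rel_z.png

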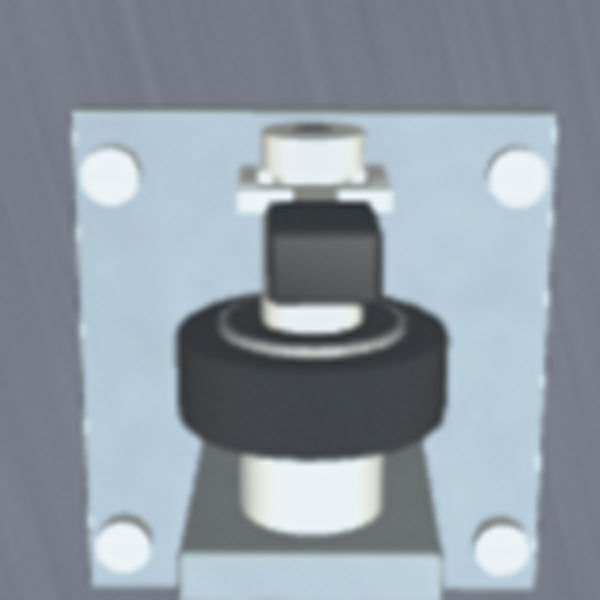

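View pics/side_endz.png

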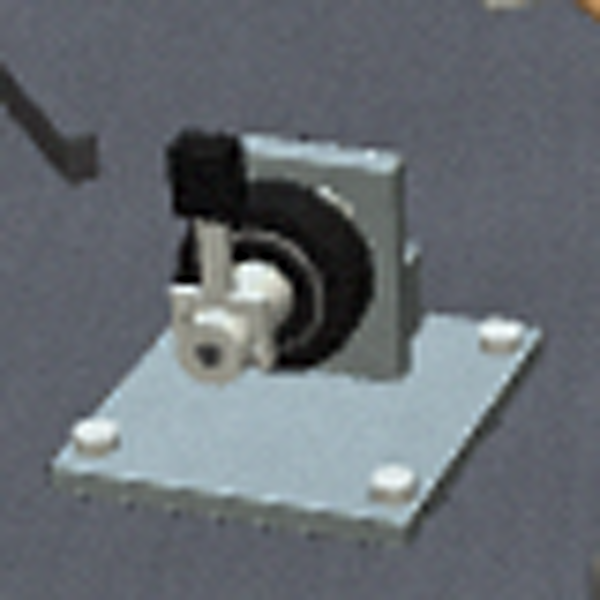

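```bash
python3 - <<'E'
from h import *
bot.dwell(1.0); p=wshot("rel2"); W=cloud(p)
sel=lambda W:W[(W[...,2]>.122)&(W[...,2]<.14)&(abs(W@t-.082)<.03)&(abs(W@n-N0)<.03)]
for q in (dict(np.load("rel.npz")),p):
    v=sel(cloud(q)); m=v[v@t<.087]; print(len(v),np.median(m@t)*1e3,np.median(m@n-N0)*1e3,np.median(m[:,2])*1e3)
    print(cv2.minAreaRect(np.c_[v@t,v@n-N0].astype(np.float32)*1e3))
print(sn())
E
echo
```

```text
610 80.99425451934113 1.4381332997358554 126.47187417031245
((81.17980194091797, 1.7992000579833984), (14.554594039916992, 19.830148696899414), 0.13202641904354095)
580 81.01810910813629 1.6403197242380596 126.51363136736255
((81.67194366455078, 1.6209831237792969), (19.22907066345215, 13.541177749633789), 89.65511322021484)
(27.05, array([ 82.1 ,   0.  , 220.01]), array([-0.57, -0.15, -0.07]))
```

View pics/top_end.png

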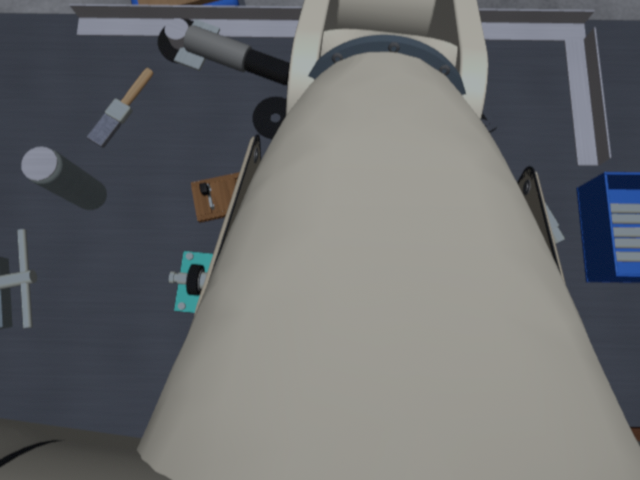

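The clip isn't moving. Its handle top reads 126.5 mm, or about 127.8 after the camera's roughly 1.3 mm low reading. Home is 128 and a caught crossbar would give 131. No bare axle shows between the wheel and the shoulder, and the wide clip is still in the rack, so I'm handing it in.

```bash
python3 - <<'E'
from h import *
order.close_job()
E
```

```text
the job is handed in; nothing more can be done
```

I pushed the wheel home, snapped the smaller clip into the groove and handed the job in at about 27 s. The interface gave no verdict.

- **Wheel:** it stopped dead against the shoulder and did not move under a force change of more than 10 N. Its face sat 41.3 mm behind the axle end, where 41.4 mm was expected. The last picture showed no bare axle between wheel and shoulder.
- **Finding the groove:** a camera measurement put the groove about 53.6 mm out, and I aimed there. The first touch down confirmed it: the clip went about 5 mm deeper than it could on the full diameter, so no further search along the axle was needed.
- **Clip:** it snapped over with no more than about 14 N and stayed at the same height under a second press. After release the handle top read about 127.8 mm, corrected for the camera reading low. Fully home is 128 mm, and a clip caught on the groove edge would read 131 mm.
- **Force and the wide clip:** I limited every push to a force change of 14 N or less, under the 20 N limit. The wide clip is still in its slot.

**Two small disagreements:**
- **Tilt:** the clip handle leans about 1.5 mm sideways (roughly 1.5°). It did not change over a further second.
- **Tug test:** a gentle upward pull before release moved the gripper up 2 mm at about 4 N. A light press then brought it back to its home height.

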